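# Fit the long sleeve to the test port

### The job

Get the test stand ready: pull the square plastic cap off the stand's level spigot and put the cap in the shallow square tray. Then push the longer of the two square aluminium sleeves onto the spigot, fully home against the stand's shoulder, and let go of it. Leave the shorter sleeve where it lies.

Things in the scene. Friction and masses are not known exactly. Their poses are not given: they have to be found in the camera images.
- test_stand: metal test stand, fixed to the bench: 110 mm square foot plate, 12 mm high, reaching 20 mm before the shoulder; upright block 70 mm wide, 140 mm high. From its 52 mm round shoulder a round level spigot points along the stand's -x: 28 mm thick, 70 mm long, axis 110 mm above the bench, last 6 mm tapering to 19 mm. Origin: on the bench under the shoulder's front face; z up
- port_root (a point): point on the spigot's axis in the plane of the shoulder's front face; axes as the stand's
- port_tip (a point): centre of the spigot's free end, 70 mm before port_root; axes as the stand's
- port_cap: grey plastic protecting cap, 44 mm square and 46 mm long, with a round 31.5 mm bore 40 mm deep, loose on the spigot's end; 30 mm of bare spigot shows behind it. Body origin: middle of its lower flat; x runs along the bore, with the open end at +x (towards the stand), z is up
- port_cap_center (a point): middle of the cap, 22 mm above its origin
- long_sleeve: the long sleeve: 110 mm long and 42 mm square, plain aluminium, lying flat on a 18 mm high plywood board on the bench; a round 31.5 mm bore runs right through it lengthwise, both ends alike. Body origin: middle of the underside; x runs along the bore, z is up
- long_sleeve_center (a point): middle of the long sleeve, 21 mm above its origin; it comes to lie 55 mm before port_root when the sleeve is home
- short_sleeve: the short sleeve, to be left alone: 70 mm long and 42 mm square, plain aluminium, lying flat on a 18 mm high plywood board on the bench; a round 31.5 mm bore runs right through it lengthwise, both ends alike. Body origin: middle of the underside; x runs along the bore, z is up
- tray: shallow square sheet-steel tray, empty, 100 x 100 mm outside, rim 16 mm high, walls and floor 3 mm thick, standing loose on the same 18 mm plywood board; origin at the middle of its underside, z up

How it is judged (in metres and radians):
On the way:
1. the cap is off the spigot and lies in the tray (horizontal distance between port_cap_center and tray below 0.036 m and height (world z) of port_cap_center below 0.052 m and linear speed of port_cap below 0.03 m/s), for 0.2 s.
At the end, for the whole second after the job is handed in: Long sleeve at rest on the spigot, its end within 5 mm of the shoulder, middle within 6 mm (8 down) of the axis, bore within 0.12 rad of it; cap at rest in the tray, middle within 36 mm of the tray's and below 52 mm; short sleeve within 30 mm of its start (all of step 1 and x of long_sleeve_center in the frame of port_root between -0.06 and -0.048 m and y of long_sleeve_center in the frame of port_root between -0.006 and 0.006 m and z of long_sleeve_center in the frame of port_root between -0.008 and 0.006 m and angle between the x axis of long_sleeve and the x axis of port_root, either way round below 0.12 rad and linear speed of long_sleeve below 0.02 m/s and distance of short_sleeve from where it was at the start of the episode below 0.03 m); the robot touches nothing.
It fails at once if the short sleeve is moved more than 50 mm (distance of short_sleeve from where it was at the start of the episode above 0.05 m).
It also fails if it takes over 58 s, if anything falls off the work surface, if the arm or the gripper's body presses on something with over 40 N, if the wrist force passes 120 N, or if a joint passes its speed limit or range.

### The arm

A 6-joint arm with a two-finger parallel gripper is mounted at the origin on a cart in front of the work surface, level with it; the furniture and walls round the work are solid. World frame = base frame: x ahead of the robot, y to its left, z up, the work surface at z = 0. Lengths are in mm, angles in rad, forces in N, time in s.
With the tool pointing down it reaches from about 275 to 750 mm from the base axis. Payload 10.2 kg.
Tool frame: the origin (TCP) lies midway between the tips of the shut fingers; the grasp point (between the pads) lies 19 mm behind it; z points along the fingers, y is the line along which they close (so a half turn about z gives the same grasp; the last joint's range is limited). The gripper opens to 85 mm and grips with 20 to 120 N. Pads are 22 mm wide; open, the fingers measure 114 mm over their backs; the gripper's body (76 mm by 85 mm) begins 54 mm behind the grasp point. The pads swing forward as they close: fully open they stand 13 mm farther back than shut.
Start: joints at [-1.45, 0.313, 1.498, -0, 1.331, -0.223], TCP at [176.948, -494.288, 231.294] pointing down, gripper open.
Joint ranges: [-2.94, 2.94], [-0.97, 2.17], [0.19, 2.56], [-1.23, 4.37], [0.02, 3.11], [-2.88, 2.88]. Speed limits (rad/s): [2.39, 2.39, 3.01, 3.14, 3.14, 3.14].

### API

Orientations are given as a unit quaternion [w, x, y, z].
In Python, from rig import ctrl, capture, camera_info gives the robot as it stands.
- The arm moves only by the tool apply_moves, never from a script. Its argument "targets" is a list of rows, each a list of 3 entries, a list of its own where there are three numbers: the finger opening in mm, from 0 to 85.4, then the shift along the world's x, y, z in mm, then the turn, a rotation vector about the world's x, y, z in degrees. In form: [[grip, [dx, dy, dz], [rx, ry, rz]], ...]. A call has 1 to 20 rows; each row is the pose to reach, as a shift and turn from the pose commanded when the call began; what a row does not reach only later rows make up. A row lasts 1/10 s, in which the tool goes at most 50 mm and 8.59 degrees, less where a joint would pass 70% of its speed; a pose out of reach is approached as far as the arm can. A call with a gripper value outside its range is refused whole. The fingers move at their own pace and stop on an object; "squeeze" is the grip in N (left out, the last holds). Time passes only in rows, so rows that repeat a pose let the fingers close. It gives the time, the measured TCP pose, the force, the opening and the grip force at its end, in the units of the state.
- ctrl.sense(): the state, without advancing time (a new reading comes with each control period).
- capture(name): name is "scene" or "top" or "wrist"; returns (picture, depth): 480x640x3 uint8, blue, green, red; 480x640 float32, mm along the optical axis (not along the pixel's ray), 0 where there is no reading.
- camera_info(name): a dict with "vfov" (degrees; the focal length in pixels is half the picture's height over the tangent of half this angle, whatever the lens; pixels are square), "cx", "cy" (the principal point, pixels), "extrinsics" (4x4, takes a point from camera to world coordinates). Camera axes: x right, y down, z forward; pixel columns grow to the right and rows downward; lengths in mm; the calibration is good to about 2 mm. A picture is of the moment at which its call begins: read the wrist's pose just before it. camera_info takes no time and is no camera call; for the wrist camera it gives the pose at the moment of the call.
- ctrl.finish_job(): hands the job in; it is judged then, once.
The state is a dict: "time_s": time; "joints": joint angles; "dq": joint speeds; "tau": joint torques, N m; "eef_pos": TCP position; "ee_rot": TCP orientation; "force": force on the tool from outside, world axes, zero at the start; "wrist_torque": the same for the moment, N m; "grip_width": opening from 0.0 (shut) to 1.0 (fully open); "grip_force": force on a finger pad.
Only numpy, scipy, OpenCV 4.12 (cv2) and the standard library are available. Lean on these libraries where they do the work, as an engineer would, in place of code of your own. Each camera call takes 0.05 s, during which the arm holds its last target. There are 200 camera calls.

## Working session

There is one attempt and no reset: what is moved stays moved. The work goes in short steps, Python scripts to look and compute and a tool call to move; the robot and the scene stay as the last step left them, time stands still between calls to the robot, and variables do not carry over. Pictures are saved under pics/ and viewed, at most 10 in all, crops included, and the job is handed in when it is done.

Besides the shell and the picture viewer there is one more tool, called after "Request:" by a JSON object that holds its "name" and its "arguments", one argument or row to a line. apply_moves: Moves the arm, as the interface text tells. Its arguments: {"type":"object","properties":{"targets":{"type":"array","items":{"type":"array"}},"squeeze":{"type":"number"}},"required":["targets"]}

```bash
mkdir -p pics; ls; cat > h.py <<'E'
import numpy as np, cv2
from rig import ctrl, capture, camera_info
def grab(name):
    ci=camera_info(name); im,d=capture(name); return im,d,ci
def cloud(d,ci):
    f=240/np.tan(np.radians(ci["vfov"])/2)
    v,u=np.mgrid[0:480,0:640]
    P=np.stack([(u-ci["cx"])/f*d,(v-ci["cy"])/f*d,d],-1)
    E=np.array(ci["extrinsics"]); W=P@E[:3,:3].T+E[:3,3]
    W[d<=0]=np.nan
    return W
E
python3 - <<'E'
from h import *
for n in ("scene","top"):
    im,d,ci=grab(n); cv2.imwrite(f"pics/{n}0.png",im); np.savez(f"{n}0.npz",im=im,d=d,W=cloud(d,ci)); print(ci)
print(ctrl.sense())
E
```

```text
pics
{'vfov': 51.72195240625496, 'cx': 315.59212085939043, 'cy': 241.42574826068065, 'extrinsics': array([[ 5.56154647e-01, -3.39885000e-01,  7.58399760e-01,
        -1.22773097e+02],
       [-8.31008136e-01, -2.39332059e-01,  5.02141060e-01,
        -6.86942539e+02],
       [ 1.08391618e-02, -9.09504454e-01, -4.15552837e-01,
         4.37615284e+02],
       [ 0.00000000e+00,  0.00000000e+00,  0.00000000e+00,
         1.00000000e+00]])}
{'vfov': 44.21879387785599, 'cx': 320.23309357856726, 'cy': 242.81031797359444, 'extrinsics': array([[ 3.20730472e-02, -9.79173620e-01,  2.00475290e-01,
         3.41993126e+02],
       [-9.99476045e-01, -3.05472386e-02,  1.07005316e-02,
        -2.91897629e+02],
       [-4.35371173e-03, -2.00713448e-01, -9.79640320e-01,
         9.77390749e+02],
       [ 0.00000000e+00,  0.00000000e+00,  0.00000000e+00,
         1.00000000e+00]])}
{'time_s': 0.1, 'joints': array([-1.45038935e+00,  3.13386758e-01,  1.49838540e+00, -3.84401026e-06,
        1.33100803e+00, -2.23419031e-01]), 'dq': array([-0.00019672, -0.00162163, -0.00047238,  0.00084748, -0.00026358,
       -0.00057202]), 'tau': array([ 3.13717195e-03, -4.12897038e+01, -2.60139245e+01, -1.85380768e-04,
        3.02675980e-03,  3.21943185e-05]), 'eef_pos': array([ 176.92158284, -494.03471245,  230.78689378]), 'ee_rot': array([-5.93076821e-04,  9.85259065e-01,  1.71067885e-01,  2.87048520e-05]), 'force': array([-0.13434747, -0.15916505, -1.01408647]), 'wrist_torque': array([ 0.06115388, -0.03192597,  0.01801121]), 'grip_force': 0.0, 'grip_width': 1.0013157087913924}
```

View pics/scene0.png

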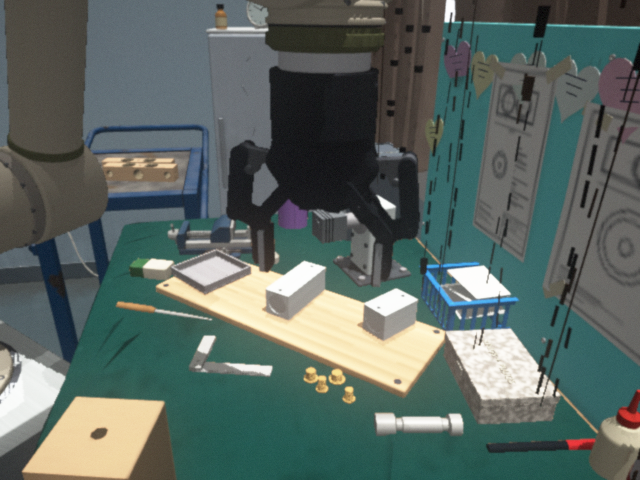

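View pics/top0.png

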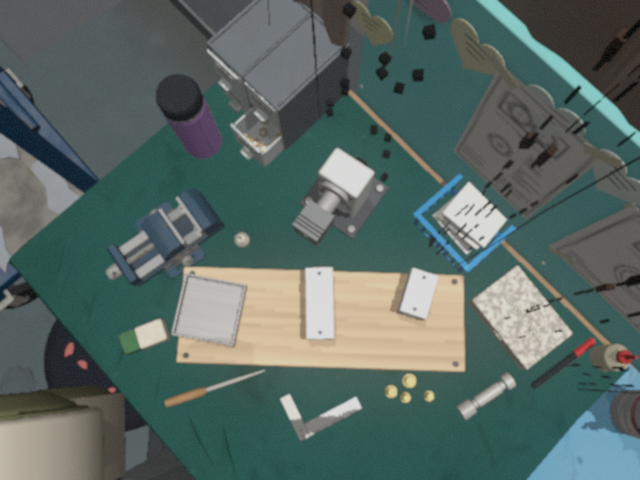

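The top view shows the cap at about (315,222) on the spigot, which points down-left from the stand at (345,190). The long sleeve is at (320,303), the tray at (210,310) and the short sleeve at (418,294). The scene view agrees. Next I measure from the depth clouds.

```bash
cat > m.py <<'E'
from h import *
z=np.load("top0.npz"); W=z["W"]; s=np.load("scene0.npz")["W"]
def rect(W,lo,hi,c,r,name):
    Q=W.reshape(-1,3); m=(Q[:,2]>lo)&(Q[:,2]<hi)&(np.hypot(Q[:,0]-c[0],Q[:,1]-c[1])<r); Q=Q[m]
    if len(Q)<8: print(name,"none");return
    (cx,cy),(w,h),a=cv2.minAreaRect(Q[:,:2].astype(np.float32))
    b=cv2.boxPoints(((cx,cy),(w,h),a)); e=b[1]-b[0]; f=b[2]-b[1]; L=e if np.hypot(*e)>np.hypot(*f) else f
    print(name,len(Q),"c",round(cx,1),round(cy,1),"size",round(w,1),round(h,1),"long ang",round(np.degrees(np.arctan2(L[1],L[0])),2),"z med",np.round(np.percentile(Q[:,2],[5,50,95]),1),"mean",Q[:,:2].mean(0).round(1))
pts={"cap":(315,222),"spigot":(332,200),"block":(350,170),"long":(320,303),"tray":(210,310),"short":(418,294),"board":(260,350),"bench":(300,390)}
for k,(u,v) in pts.items(): print(k,W[v-2:v+3,u-2:u+3].reshape(-1,3).mean(0).round(1))
c=lambda k:W[pts[k][1],pts[k][0]][:2]
for n,X in(("top",W),("scene",s)):
    rect(X,50,75,c("long"),75,n+" long"); rect(X,50,75,c("short"),60,n+" short")
    rect(X,27,45,c("tray"),85,n+" tray"); rect(X,100,145,c("cap"),36,n+" cap"); rect(X,134,150,c("block"),70,n+" block")
    rect(X,5,15,c("block"),110,n+" foot")
E
python3 m.py
```

```text
cap [ 546.3 -273.9  130.7]
spigot [ 582.8 -298.1  123.3]
block [ 624.7 -323.3  140.7]
long [ 434.3 -284.6   60.2]
tray [ 421.3 -107.    21.3]
short [ 453.1 -436.5   60.7]
board [ 360.4 -190.8   18.6]
bench [ 300.  -256.7    6.6]
top long 1912 c 436.0 -283.7 size 110.2 42.0 long ang 2.73 z med [57.5 60.4 63.1] mean [ 435.6 -283.6]
top short 1251 c 455.6 -438.5 size 42.4 70.7 long ang -16.23 z med [57.1 60.3 63. ] mean [ 455.2 -437.9]
top tray 675 c 419.9 -92.6 size 129.1 110.0 long ang 81.26 z med [27.8 33.2 36.5] mean [419.  -95.8]
top cap 1191 c 553.9 -273.9 size 44.7 59.1 long ang -32.67 z med [110.  130.2 133. ] mean [ 549.2 -272.7]
top block 1604 c 633.3 -326.4 size 72.0 94.3 long ang -36.87 z med [136.2 140.1 142.6] mean [ 620.3 -317.9]
top foot 7843 c 625.2 -323.4 size 219.3 219.5 long ang -17.76 z med [ 5.5  8.  12.9] mean [ 621.7 -331.7]
scene long 1226 c 434.1 -281.9 size 113.4 44.7 long ang 2.62 z med [52.  60.1 61.3] mean [ 427.1 -286.3]
scene short 1037 c 453.4 -437.3 size 44.0 72.5 long ang -16.05 z med [52.  60.2 61.3] mean [ 448.7 -439.6]
scene tray 734 c 418.6 -93.0 size 128.3 110.4 long ang 81.54 z med [27.5 31.3 34.7] mean [ 415.9 -103.7]
scene cap 824 c 552.2 -273.3 size 48.1 62.7 long ang -32.75 z med [101.9 119.5 131.1] mean [ 538.2 -278.2]
scene block 122 c 634.3 -332.5 size 70.7 22.7 long ang 40.08 z med [135.3 139.9 140.9] mean [ 621.7 -340.5]
scene foot 3118 c 628.9 -324.8 size 212.8 212.4 long ang 45.4 z med [ 6.2  7.6 12.9] mean [ 603.  -329.8]
```

```bash
cat > fit.py <<'E'
from h import *
def axis_fit(W,a0=-33.,c=(549,-273)):
    "slice the cloud along the guessed spigot axis; edges of cap / spigot / block by robust extents"
    Q=W.reshape(-1,3); Q=Q[np.isfinite(Q[:,0])]
    a=np.radians(a0); ex=np.array([np.cos(a),np.sin(a)]); ey=np.array([-ex[1],ex[0]])
    X=(Q[:,:2]-c)@ex; Y=(Q[:,:2]-c)@ey; Z=Q[:,2]
    out=[]
    for x in range(-30,135,6):
        m=(abs(X-x)<3)&(abs(Y)<48)&(Z>112)&(Z<150)
        if m.sum()>5:
            zt=np.percentile(Z[m],90); k=m&(Z>zt-5); y=Y[k]
            print(x,m.sum(),"ztop",zt.round(1),"y",np.percentile(y,[2,98]).round(1),"mid",((np.percentile(y,2)+np.percentile(y,98))/2).round(1))
if __name__=="__main__":
    W=np.load("top0.npz")["W"]; axis_fit(W)
    Q=W.reshape(-1,3)
    def r(lo,hi,c,rad,n):
        m=(Q[:,2]>lo)&(Q[:,2]<hi)&(np.hypot(Q[:,0]-c[0],Q[:,1]-c[1])<rad)
        print(n,m.sum(),cv2.minAreaRect(Q[m,:2].astype(np.float32)))
    r(126.5,134,(545,-272),34,"cap"); r(135,146,(630,-325),62,"block"); r(26,38,(420,-105),74,"tray")
E
python3 fit.py
```

```text
-24 118 ztop 131.7 y [-19.2  22.3] mid 1.5
-18 124 ztop 132.5 y [-19.2  23.1] mid 2.0
-12 128 ztop 132.6 y [-19.4  22.8] mid 1.7
-6 128 ztop 132.7 y [-19.4  22.7] mid 1.7
0 119 ztop 132.3 y [-19.   23.2] mid 2.1
6 124 ztop 132.3 y [-19.3  22.9] mid 1.8
12 125 ztop 132.8 y [-18.8  23.1] mid 2.1
18 121 ztop 132.5 y [-19.   23.1] mid 2.0
24 62 ztop 131.4 y [-17.3  22.3] mid 2.5
30 66 ztop 124.6 y [-8.  11.6] mid 1.8
36 72 ztop 124.5 y [-7.9 11.6] mid 1.9
42 68 ztop 125.0 y [-7.1 11.7] mid 2.3
48 68 ztop 124.9 y [-8.7 12.3] mid 1.8
54 184 ztop 135.2 y [-13.5  16.3] mid 1.4
60 248 ztop 139.6 y [-28.9  33.1] mid 2.1
66 194 ztop 142.1 y [-30.7  34.7] mid 2.0
72 190 ztop 142.1 y [-30.5  35. ] mid 2.2
78 189 ztop 142.1 y [-30.7  35. ] mid 2.1
84 193 ztop 142.4 y [-30.8  34.5] mid 1.9
90 195 ztop 142.4 y [-30.4  35. ] mid 2.3
96 184 ztop 142.2 y [-30.8  35.3] mid 2.2
102 180 ztop 142.1 y [-31.1  34.9] mid 1.9
108 150 ztop 141.7 y [-31.3  34. ] mid 1.3
114 14 ztop 135.2 y [-23.7  10.7] mid -6.5
120 20 ztop 120.8 y [-47.8 -41.4] mid -44.6
126 6 ztop 121.1 y [-47.4 -41.1] mid -44.3
cap 905 ((551.1570434570312, -272.01739501953125), (44.39569854736328, 49.713462829589844), 57.07898712158203)
block 1560 ((631.29248046875, -324.91619873046875), (72.0426025390625, 89.34562683105469), 53.13067626953125)
tray 603 ((422.67962646484375, -107.25662231445312), (100.96247100830078, 100.04068756103516), 81.25645446777344)
```

Request:
{"name": "apply_moves", "arguments": {
  "targets": [
    [85,[40,25,10],[0,0,-8]],
    [85,[80,50,20],[0,0,-16]],
    [85,[120,75,30],[0,0,-24]],
    [85,[160,100,30],[0,0,-32]],
    [85,[200,120,30],[0,0,-40]],
    [85,[240,140,30],[0,0,-48]],
    [85,[270,160,30],[0,0,-53]],
    [85,[300,180,30],[0,0,-53]],
    [85,[330,200,30],[0,0,-53]],
    [85,[330,200,30],[0,0,-53]],
    [85,[330,200,30],[0,0,-53]],
    [85,[330,200,30],[0,0,-53]]
  ]
}}

```text
time_s: 1.3
eef_pos: [506.3, -294.8, 261.1]
ee_rot: [-0.0, 0.958, -0.287, -0.0]
force: [-0.5, -0.2, 0.5]
grip_width: 0.996
grip_force: 0.0
```

```bash
python3 - <<'E'
from h import *
from fit import axis_fit
im,d,ci=grab("wrist"); cv2.imwrite("pics/w1.png",im); W=cloud(d,ci); np.savez("w1.npz",W=W)
print(ci["extrinsics"][:3,3]); axis_fit(W)
import m
m.rect(W,50,75,(436,-284),75,"wrist long")
E
```

```text
[ 577.08857506 -341.59752946  403.03168279]
-24 213 ztop 130.7 y [-18.9  22.7] mid 1.9
-18 367 ztop 130.7 y [-19.2  22.9] mid 1.9
-12 364 ztop 130.8 y [-19.3  23. ] mid 1.8
-6 382 ztop 130.9 y [-19.5  22.9] mid 1.7
0 378 ztop 130.6 y [-18.8  23.1] mid 2.1
6 386 ztop 130.9 y [-19.1  23.2] mid 2.0
12 389 ztop 130.7 y [-19.5  23. ] mid 1.7
18 420 ztop 130.8 y [-19.4  23.1] mid 1.8
24 347 ztop 128.4 y [-19.   22.6] mid 1.8
30 233 ztop 123.3 y [-8.3 12.3] mid 2.0
36 233 ztop 123.6 y [-8.2 11.6] mid 1.7
42 252 ztop 123.5 y [-7.8 12.1] mid 2.2
48 240 ztop 123.4 y [-8.5 12. ] mid 1.8
54 433 ztop 135.1 y [-12.9  16.4] mid 1.7
60 686 ztop 139.1 y [-29.9  33.3] mid 1.7
66 810 ztop 140.4 y [-31.4  34.6] mid 1.6
72 834 ztop 140.3 y [-31.5  34.5] mid 1.5
78 833 ztop 140.5 y [-31.5  34.9] mid 1.7
84 854 ztop 140.4 y [-31.7  34.7] mid 1.5
90 886 ztop 140.3 y [-31.1  34.6] mid 1.7
96 888 ztop 140.4 y [-31.3  35. ] mid 1.8
102 942 ztop 140.4 y [-31.3  34.7] mid 1.7
108 647 ztop 139.9 y [-30.8  34.1] mid 1.6
114 64 ztop 118.5 y [-47.4 -41.3] mid -44.3
120 80 ztop 118.6 y [-47.4 -41.3] mid -44.4
126 19 
[... 981 characters left out ...]
44.7 long ang 2.62 z med [52.  60.1 61.3] mean [ 427.1 -286.3]
scene short 1037 c 453.4 -437.3 size 44.0 72.5 long ang -16.05 z med [52.  60.2 61.3] mean [ 448.7 -439.6]
scene tray 734 c 418.6 -93.0 size 128.3 110.4 long ang 81.54 z med [27.5 31.3 34.7] mean [ 415.9 -103.7]
scene cap 824 c 552.2 -273.3 size 48.1 62.7 long ang -32.75 z med [101.9 119.5 131.1] mean [ 538.2 -278.2]
scene block 122 c 634.3 -332.5 size 70.7 22.7 long ang 40.08 z med [135.3 139.9 140.9] mean [ 621.7 -340.5]
scene foot 3118 c 628.9 -324.8 size 212.8 212.4 long ang 45.4 z med [ 6.2  7.6 12.9] mean [ 603.  -329.8]
wrist long 3529 c 434.6 -282.8 size 110.9 42.4 long ang 2.74 z med [58.1 59.6 60.8] mean [ 437.7 -283.6]
```

View pics/w1.png

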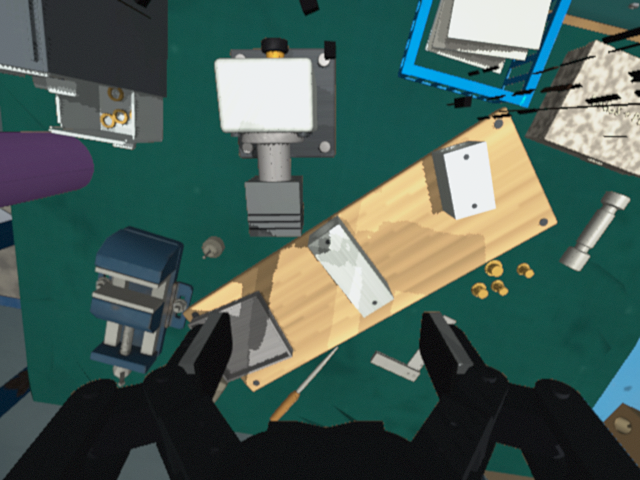

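Wrist view: cap at (273,207) and spigot at (273,155), with axis yaw −33° and the cap top at 130.7, agreeing with the top view. The cap middle is about (549.5, −271.2). I go and grip it.

Request:
{"name": "apply_moves", "arguments": {
  "targets": [
    [85,[22,12,-20],[0,0,0.3]],
    [85,[43,23.5,-60],[0,0,0.3]],
    [85,[43,23.5,-100],[0,0,0.3]],
    [85,[43,23.5,-140],[0,0,0.3]],
    [85,[43,23.5,-169],[0,0,0.3]],
    [85,[43,23.5,-169],[0,0,0.3]],
    [85,[43,23.5,-169],[0,0,0.3]],
    [42,[43,23.5,-169],[0,0,0.3]],
    [40,[43,23.5,-169],[0,0,0.3]],
    [40,[43,23.5,-169],[0,0,0.3]],
    [40,[43,23.5,-169],[0,0,0.3]],
    [40,[43,23.5,-169],[0,0,0.3]],
    [40,[43,23.5,-169],[0,0,0.3]],
    [40,[43,23.5,-169],[0,0,0.3]]
  ],
  "squeeze": 35
}}

```text
time_s: 2.75
eef_pos: [550.4, -271.0, 93.5]
ee_rot: [0.0, 0.959, -0.284, 0.001]
force: [-2.2, 1.2, 6.1]
grip_width: 0.51
grip_force: 38.0
```

Request:
{"name": "apply_moves", "arguments": {
  "targets": [
    [40,[-8.4,5.4,0],[0,0,0]],
    [40,[-25.2,16.3,0],[0,0,0]],
    [40,[-42,27.2,0],[0,0,0]],
    [40,[-50.3,32.7,0],[0,0,0]],
    [40,[-58,38,20],[0,0,0]],
    [40,[-70,55,40],[0,0,6]],
    [40,[-82,80,40],[0,0,12]],
    [40,[-94,105,40],[0,0,18]],
    [40,[-110,135,40],[0,0,24]],
    [40,[-128,164,40],[0,0,24]],
    [40,[-128,164,20],[0,0,24]],
    [40,[-128,164,-10],[0,0,24]],
    [40,[-128,164,-30],[0,0,24]],
    [40,[-128,164,-30],[0,0,24]]
  ]
}}

```text
time_s: 4.15
eef_pos: [420.8, -106.1, 60.6]
ee_rot: [-0.001, 0.997, -0.078, -0.002]
force: [0.3, -0.1, -0.5]
grip_width: 0.508
grip_force: 37.2
```

```bash
python3 - <<'E'
from h import *
im,d,ci=grab("top"); cv2.imwrite("pics/t2.png",im[200:400,100:400]); W=cloud(d,ci)
im,d,ci=grab("scene"); cv2.imwrite("pics/s2.png",cv2.resize(im[150:400,130:480],None,fx=2,fy=2))
E
```

```text
(no output)
```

View pics/s2.png

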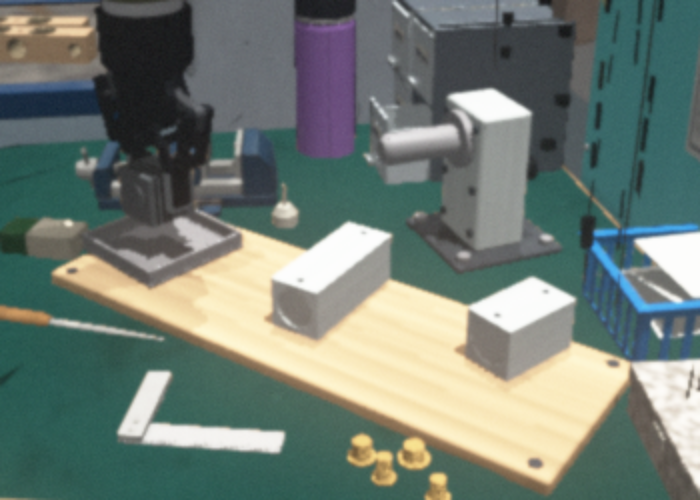

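The cap is held over the tray, at (150,195) in the crop, and the spigot is bare. I lower it, release and rise.

Request:
{"name": "apply_moves", "arguments": {
  "targets": [
    [40,[0,0,-15],[0,0,0]],
    [40,[0,0,-30],[0,0,0]],
    [40,[0,0,-30],[0,0,0]],
    [54,[0,0,-30],[0,0,0]],
    [54,[0,0,-30],[0,0,0]],
    [54,[0,0,-30],[0,0,0]],
    [54,[0,0,-30],[0,0,0]],
    [54,[0,0,0],[0,0,0]],
    [85,[0,0,50],[0,0,0]],
    [85,[0,-40,90],[0,0,6]],
    [85,[5,-85,110],[0,0,11.7]],
    [85,[10,-130,110],[0,0,11.7]],
    [85,[10,-130,110],[0,0,11.7]],
    [85,[10,-130,110],[0,0,11.7]]
  ]
}}

```text
time_s: 5.65
eef_pos: [431.6, -237.2, 172.1]
ee_rot: [-0.0, 1.0, 0.023, -0.0]
force: [-0.2, 0.7, -0.2]
grip_width: 0.992
grip_force: 0.0
```

```bash
python3 - <<'E' | grep -A9 ^RES
from h import *
im,d,ci=grab("wrist"); cv2.imwrite("pics/w3.png",im); W=cloud(d,ci)
import m
im,d,ci=grab("top");T=cloud(d,ci); im,d,ci=grab("scene");S=cloud(d,ci)
print("RES")
for n,X in(("w",W),("t",T),("s",S)):
    m.rect(X,50,75,(436,-284),75,n+" long"); m.rect(X,58,75,(422,-107),45,n+" cap")
E
```

```text
RES
w long 7019 c 434.8 -283.4 size 110.3 42.6 long ang 2.83 z med [58.2 59.4 60.5] mean [ 439.1 -282.6]
w cap 3313 c 420.9 -106.9 size 45.2 46.9 long ang -8.19 z med [61.7 64.6 65.7] mean [ 422.3 -107.8]
t long 551 c 406.8 -285.5 size 52.5 40.1 long ang 1.6 z med [57.5 60.3 62.8] mean [ 399.  -290.1]
t cap 469 c 425.5 -107.8 size 44.7 38.6 long ang 81.17 z med [62.2 65.2 68.1] mean [ 430.  -113.4]
s long 1223 c 434.4 -282.4 size 115.2 44.7 long ang 2.88 z med [52.3 60.1 61.3] mean [ 427.  -286.2]
s cap 432 c 419.8 -105.8 size 46.8 48.1 long ang -8.59 z med [59.2 64.9 66.4] mean [ 416.5 -109.5]
```

View pics/w3.png

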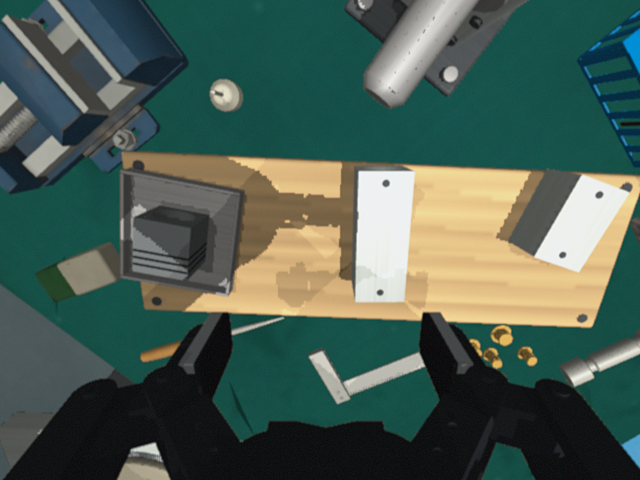

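Cap lies flat in the tray, at (170,240) in the picture; its top at 65 mm means it is seated. Long sleeve at (383,235), centre (435, −283.3). Gripping it now.

Request:
{"name": "apply_moves", "arguments": {
  "targets": [
    [85,[3.4,-23,0],[0,0,0.1]],
    [85,[3.4,-46,-20],[0,0,0.1]],
    [85,[3.4,-46,-60],[0,0,0.1]],
    [85,[3.4,-46,-100],[0,0,0.1]],
    [85,[3.4,-46,-135],[0,0,0.1]],
    [85,[3.4,-46,-147],[0,0,0.1]],
    [85,[3.4,-46,-147],[0,0,0.1]],
    [42,[3.4,-46,-147],[0,0,0.1]],
    [38,[3.4,-46,-147],[0,0,0.1]],
    [38,[3.4,-46,-147],[0,0,0.1]],
    [38,[3.4,-46,-147],[0,0,0.1]],
    [38,[3.4,-46,-147],[0,0,0.1]],
    [38,[3.4,-46,-147],[0,0,0.1]],
    [38,[3.4,-46,-147],[0,0,0.1]]
  ],
  "squeeze": 70
}}

```text
time_s: 7.2
eef_pos: [436.0, -283.3, 26.7]
ee_rot: [0.001, 1.0, 0.024, 0.001]
force: [-0.1, 0.5, 7.0]
grip_width: 0.482
grip_force: 71.9
```

Request:
{"name": "apply_moves", "arguments": {
  "targets": [
    [38,[0,0,15],[0,0,0]],
    [38,[0,0,50],[0,0,0]],
    [38,[0,15,80],[0,0,-7]],
    [38,[10,30,80],[0,0,-14]],
    [38,[20,45,80],[0,0,-21]],
    [38,[30,60.6,80],[0,0,-28]],
    [38,[39,60.6,76],[0,0,-35]],
    [38,[39,60.6,72.4],[0,0,-35.8]],
    [38,[39,60.6,72.4],[0,0,-35.8]],
    [38,[39,60.6,72.4],[0,0,-35.8]],
    [38,[39,60.6,72.4],[0,0,-35.8]]
  ]
}}

```text
time_s: 8.3
eef_pos: [474.0, -222.5, 97.9]
ee_rot: [0.0, 0.959, -0.284, 0.0]
force: [-0.3, 0.1, -2.1]
grip_width: 0.474
grip_force: 71.4
```

```bash
cat > chk.py <<'E'
from h import *
import sys
st=ctrl.sense(); print(st["eef_pos"].round(1),2*np.degrees(np.arctan2(st["ee_rot"][2],st["ee_rot"][1])),st["force"].round(1))
a=np.radians(-33.05); c=np.array([549,-273]); ex=np.array([np.cos(a),np.sin(a)]); ey=np.array([-ex[1],ex[0]])
for n in ("wrist","top","scene"):
    im,d,ci=grab(n); cv2.imwrite(f"pics/{n}_{sys.argv[1]}.png",im)
    Q=cloud(d,ci).reshape(-1,3); Q=Q[np.isfinite(Q[:,0])]
    X=(Q[:,:2]-c)@ex; Y=(Q[:,:2]-c)@ey; Z=Q[:,2]
    for x in range(-150,56,10):
        m=(abs(X-x)<5)&(abs(Y-2)<23)&(Z>105)&(Z<136)
        if m.sum()>15:
            zt=np.percentile(Z[m],90); k=m&(Z>zt-4); y=Y[k]; l,h=np.percentile(y,[1,99])
            print(n,x,m.sum(),"z",np.median(Z[k]).round(1),"max",np.percentile(Z[k],95).round(1),"y",l.round(1),h.round(1),"mid",((l+h)/2).round(1))
E
python3 chk.py a
```

```text
[ 474.  -222.5   97.9] -32.956012374556245 [-0.3  0.1 -2.1]
wrist -120 1399 z 130.6 max 131.4 y -19.2 21.8 mid 1.3
wrist -110 1963 z 130.6 max 131.4 y -19.3 21.9 mid 1.3
wrist -100 2173 z 130.6 max 131.6 y -19.3 22.0 mid 1.3
wrist -90 2352 z 130.6 max 132.1 y -19.3 22.1 mid 1.4
wrist -80 2720 z 130.6 max 132.9 y -20.5 24.3 mid 1.9
wrist -70 2645 z 130.5 max 131.5 y -19.2 22.0 mid 1.4
wrist -60 2865 z 130.5 max 131.4 y -19.1 22.0 mid 1.5
wrist -50 3113 z 130.5 max 131.5 y -19.2 22.0 mid 1.4
wrist -40 3975 z 130.4 max 131.4 y -19.1 22.0 mid 1.5
wrist -20 397 z 118.9 max 120.5 y -6.5 10.3 mid 1.9
wrist -10 2163 z 122.0 max 123.7 y -7.6 11.3 mid 1.9
wrist 0 2507 z 122.2 max 123.8 y -7.6 11.4 mid 1.9
wrist 10 2725 z 122.2 max 123.8 y -7.5 11.5 mid 2.0
wrist 20 2975 z 122.2 max 123.9 y -7.6 11.4 mid 1.9
wrist 30 2229 z 122.1 max 123.7 y -7.7 11.7 mid 2.0
top -130 43 z 131.6 max 133.5 y 13.5 22.6 mid 18.0
top -10 18 z 123.9 max 126.0 y -7.9 9.0 mid 0.5
top 0 114 z 122.6 max 125.1 y -9.3 11.6 mid 1.1
top 10 120 z 123.4 max 126.0 y -8.1 11.3 mid 1.6
top 20 118 z 123.8 max 125.9 y -6.9 10.5 mi
[... 493 characters left out ...]
1.8 max 134.3 y 7.4 23.7 mid 15.6
scene -80 18 z 127.6 max 130.9 y -19.6 -18.1 mid -18.8
scene -70 94 z 130.1 max 131.7 y -20.3 13.2 mid -3.6
scene -60 104 z 131.3 max 132.1 y -20.3 0.9 mid -9.7
scene -50 125 z 131.2 max 131.9 y -19.9 21.6 mid 0.9
scene -40 114 z 131.1 max 132.1 y -20.2 22.0 mid 0.9
scene -20 62 z 119.8 max 122.3 y -6.7 6.6 mid -0.0
scene -10 78 z 122.8 max 124.3 y -8.8 6.9 mid -0.9
scene 0 81 z 123.5 max 124.6 y -7.5 9.7 mid 1.1
scene 10 73 z 123.0 max 124.7 y -7.7 8.2 mid 0.2
scene 20 74 z 122.7 max 124.3 y -9.4 8.0 mid -0.7
scene 30 72 z 122.9 max 124.8 y -7.3 8.1 mid 0.4
scene 40 68 z 123.2 max 124.6 y -8.2 5.4 mid -1.4
scene 50 173 z 131.9 max 135.5 y -14.1 18.1 mid 2.0
```

The sleeve is level, about 0.5 mm to the side of the axis, and at the right height. I correct the offset and start inserting, with force checks.

Request:
{"name": "apply_moves", "arguments": {
  "targets": [
    [38,[0.3,0.4,0],[0,0,-0.1]],
    [38,[8.7,-5.1,0],[0,0,-0.1]],
    [38,[17.1,-10.5,0],[0,0,-0.1]],
    [38,[21.3,-13.2,0],[0,0,-0.1]],
    [38,[25.4,-16,0],[0,0,-0.1]],
    [38,[29.6,-18.7,0],[0,0,-0.1]],
    [38,[33.8,-21.4,0],[0,0,-0.1]],
    [38,[33.8,-21.4,0],[0,0,-0.1]]
  ]
}}

```text
time_s: 9.25
eef_pos: [508.5, -243.9, 97.7]
ee_rot: [0.0, 0.959, -0.285, 0.0]
force: [-1.4, -0.3, -0.9]
grip_width: 0.482
grip_force: 71.4
```

Request:
{"name": "apply_moves", "arguments": {
  "targets": [
    [38,[6.7,-4.4,0],[0,0,0]],
    [38,[13.4,-8.7,0],[0,0,0]],
    [38,[20.1,-13.1,0],[0,0,0]],
    [38,[26.8,-17.5,0],[0,0,0]],
    [38,[33.5,-21.8,0],[0,0,0]],
    [38,[33.5,-21.8,0],[0,0,0]]
  ]
}}

```text
time_s: 9.85
eef_pos: [542.3, -265.9, 97.5]
ee_rot: [0.0, 0.959, -0.285, 0.0]
force: [0.9, -0.2, -2.1]
grip_width: 0.483
grip_force: 71.4
```

```bash
python3 chk.py b | grep -E "^\[|wrist"
```

```text
[ 542.3 -265.9   97.5] -33.10422361500562 [ 0.9 -0.2 -2.1]
wrist -40 1227 z 130.2 max 131.0 y -18.3 22.7 mid 2.2
wrist -30 1958 z 130.3 max 131.1 y -18.3 22.8 mid 2.2
wrist -20 2172 z 130.3 max 131.4 y -18.7 23.2 mid 2.2
wrist -10 2391 z 130.2 max 133.6 y -18.9 23.4 mid 2.2
wrist 0 2745 z 130.3 max 134.1 y -20.5 24.5 mid 2.0
wrist 10 2629 z 130.2 max 131.1 y -18.4 22.8 mid 2.2
wrist 20 2825 z 130.1 max 131.1 y -18.3 22.8 mid 2.2
wrist 30 3095 z 130.2 max 131.1 y -18.5 22.7 mid 2.1
wrist 40 4329 z 130.1 max 131.0 y -18.4 22.7 mid 2.1
wrist 50 1923 z 133.8 max 135.4 y -12.8 16.4 mid 1.8
```

Request:
{"name": "apply_moves", "arguments": {
  "targets": [
    [38,[1.7,-1.1,0],[0,0,0]],
    [38,[3.4,-2.2,0],[0,0,0]],
    [38,[4.6,-3,0],[0,0,0]],
    [38,[5.9,-3.8,0],[0,0,0]],
    [38,[5.9,-3.8,0],[0,0,0]]
  ]
}}

```text
time_s: 10.5
eef_pos: [547.7, -269.3, 97.7]
ee_rot: [0.0, 0.959, -0.285, 0.0]
force: [-0.2, 0.7, -2.5]
grip_width: 0.485
grip_force: 71.4
```

Request:
{"name": "apply_moves", "arguments": {
  "targets": [
    [38,[0.8,-0.5,0],[0,0,0]],
    [38,[1.7,-1.1,0],[0,0,0]],
    [38,[1.7,-1.1,0],[0,0,0]]
  ]
}}

```text
time_s: 10.8
eef_pos: [548.5, -269.8, 97.6]
ee_rot: [-0.0, 0.959, -0.285, -0.001]
force: [-5.8, 3.4, 0.7]
grip_width: 0.48
grip_force: 71.8
```

Request:
{"name": "apply_moves", "arguments": {
  "targets": [
    [38,[0.8,-0.5,0],[0,0,0]],
    [38,[1.7,-1.1,0],[0,0,0]],
    [38,[1.7,-1.1,0],[0,0,0]]
  ]
}}

```text
time_s: 11.1
eef_pos: [548.5, -269.8, 97.6]
ee_rot: [-0.001, 0.959, -0.284, -0.004]
force: [-18.1, 8.9, 8.8]
grip_width: 0.48
grip_force: 72.7
```

```bash
python3 chk.py c | grep -E "^\[|wrist.* [345]0 "; python3 -c "
import cv2;a=cv2.imread('pics/scene_c.png');cv2.imwrite('pics/sc.png',cv2.resize(a[150:310,230:430],None,fx=3,fy=3))"
```

```text
[ 548.5 -269.8   97.6] -33.05724851782201 [-18.1   8.9   8.8]
wrist 30 2897 z 130.2 max 131.1 y -18.3 22.9 mid 2.3
wrist 40 3133 z 130.2 max 131.1 y -18.2 22.9 mid 2.3
wrist 50 3253 z 130.5 max 134.8 y -18.3 22.8 mid 2.3
```

View pics/sc.png

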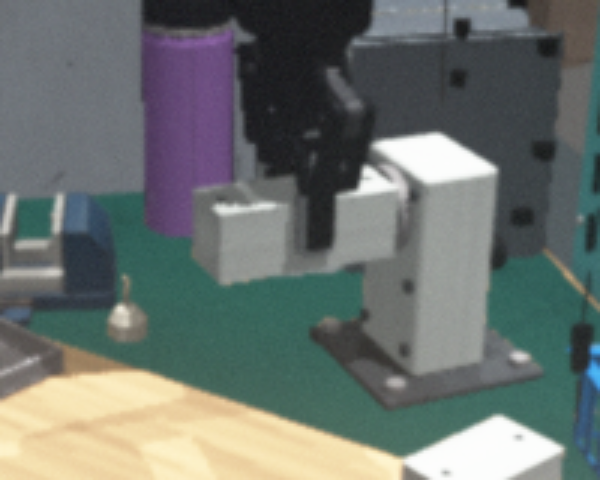

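Sleeve is home: the crop shows its end at the shoulder (about x=395), and the push force rises without further motion. I relieve the load, release and rise.

Request:
{"name": "apply_moves", "arguments": {
  "targets": [
    [38,[-1.7,1.1,-0.5],[0,0,0]],
    [38,[-1.7,1.1,-0.5],[0,0,0]],
    [50,[-1.7,1.1,-0.5],[0,0,0]],
    [70,[-1.7,1.1,-0.5],[0,0,0]],
    [85,[-1.7,1.1,-0.5],[0,0,0]],
    [85,[-1.7,1.1,-0.5],[0,0,0]],
    [85,[-1.7,1.1,-0.5],[0,0,0]],
    [85,[-1.7,1.1,20],[0,0,0]],
    [85,[-1.7,1.1,60],[0,0,0]],
    [85,[-1.7,1.1,100],[0,0,0]],
    [85,[-30,20,130],[0,0,0]],
    [85,[-60,20,150],[0,0,0]],
    [85,[-60,20,150],[0,0,0]]
  ]
}}

```text
time_s: 12.55
eef_pos: [489.8, -251.7, 251.3]
ee_rot: [0.001, 0.958, -0.285, 0.002]
force: [0.7, 0.5, -0.4]
grip_width: 0.997
grip_force: 0.0
```

```bash
python3 chk.py d | grep -E "^\[|wrist|top"; python3 - <<'E' | grep -A3 ^RES
from h import *
import m
print("RES")
im,d,ci=grab("top");T=cloud(d,ci); m.rect(T,58,75,(422,-107),45,"cap"); m.rect(T,50,75,(455,-438),60,"short")
E
```

```text
[ 489.8 -251.7  251.3] -33.138061679168494 [ 0.7  0.5 -0.4]
wrist -60 216 z 128.5 max 129.6 y -18.2 23.1 mid 2.4
wrist -50 601 z 128.6 max 129.6 y -18.2 23.0 mid 2.4
wrist -40 614 z 128.6 max 129.8 y -18.2 22.8 mid 2.3
wrist -30 633 z 128.6 max 129.8 y -18.2 22.8 mid 2.3
wrist -20 670 z 128.7 max 129.7 y -18.1 23.2 mid 2.5
wrist -10 689 z 128.7 max 129.9 y -18.1 22.7 mid 2.3
wrist 0 697 z 128.8 max 129.9 y -18.1 23.0 mid 2.4
wrist 10 765 z 128.8 max 130.0 y -18.1 23.0 mid 2.5
wrist 20 771 z 128.8 max 130.0 y -18.0 22.9 mid 2.4
wrist 30 778 z 128.9 max 130.1 y -18.0 22.9 mid 2.4
wrist 40 846 z 128.9 max 130.1 y -18.0 23.0 mid 2.5
wrist 50 902 z 133.3 max 135.6 y -13.6 19.2 mid 2.8
RES
cap none
short 1249 c 455.6 -438.2 size 42.6 70.3 long ang -16.01 z med [57.4 60.3 63. ] mean [ 455.1 -437.8]
```

View pics/wrist_d.png

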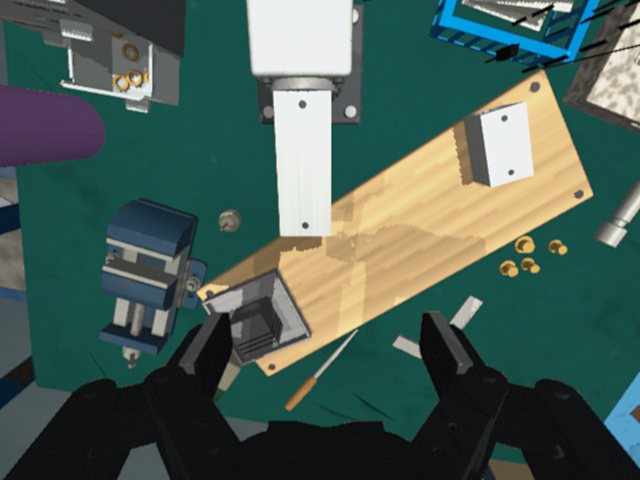

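The picture shows the sleeve on the spigot against the shoulder (bottom end at (305,235), top end at (303,90)). The cap is in the tray at (255,330), and the short sleeve has not moved. Handing in.

```bash
python3 -c "
from rig import ctrl
print(ctrl.finish_job())"
```

```text
the job is handed in; nothing more can be done
None
```

The job is handed in at about 13 s: the cap is in the tray, the long sleeve is released on the spigot and home against the shoulder, and the short sleeve is where it was. The hand-in returned no verdict.

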